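# Let a can out of the rack by its pedal and hold it up, upright

### The arm

A 6-joint arm with a two-finger parallel gripper is mounted at the origin on a cart in front of the work surface, level with it; the furniture and walls round the work are solid. World frame = base frame: x ahead of the robot, y to its left, z up, the work surface at z = 0. Lengths are in m, angles in rad, forces in N, time in s.
With the tool pointing down it reaches from about 0.35 to 0.775 m from the base axis. Payload 5.5 kg.
Tool frame: the origin (TCP) lies on the centre line of the jaws, within the pads' length; the fingertips stand 11 mm ahead of it and the grasp point (between the pads) lies 8 mm behind it (env.tip_extent is the distance from the TCP to the fingertips, in m); z points along the fingers, y is the line along which they close (so a half turn about z gives the same grasp; the last joint's range is limited). The gripper opens to 85 mm and grips with 20 to 120 N. Pads are 22 mm wide; open, the fingers measure 114 mm over their backs; the gripper's body (76 mm by 85 mm) begins 54 mm behind the grasp point. The pads swing forward as they close: fully open they stand 13 mm farther back than shut.
Start: joints at [1.206, 0.313, 0.046, 1.304, 0, 1.431], TCP at [0.128, 0.561, 0.242] pointing down, gripper open.
Joint ranges: [-2.76, 2.76], [-0.86, 1.69], [-1.03, 1.26], [-2.2, 2.34], [-1.47, 1.5], [-3.14, 3.14]. Speed limits (rad/s): [2.57, 2.57, 3.14, 3.14, 3.14, 3.14].

### API

Orientations are given as a unit quaternion [w, x, y, z].
In Python, from workcell import env gives the robot as it stands.
- The arm moves only by the shell command python3 -m jog 'ROWS' [FORCE]. ROWS is JSON, a list of rows, each a list of 5 numbers: the gripper's target within -1 to 1 (shut at 1, half-way at 0, fully open at -1), then the shift along the tool's x, y, z in m, then the turn about the tool's z in degrees. In form: [[fingers, tx, ty, tz, turn], ...]. A call has 1 to 5 rows; each row shifts and turns the commanded pose from where the row before left it, along the tool's axes as they then stand; what a row does not reach is not made up. A row lasts 1/12 s, in which the tool goes at most 41.7 mm and 7.16 degrees, less where a joint would pass 70% of its speed; a pose out of reach is approached as far as the arm can. A call is refused whole if a number of a shift passes 0.0417 or a number of a turn 7.16, either way. A call with a gripper value outside its range is refused whole. The fingers move at their own pace and stop on an object; FORCE is the grip in N (left out, the last holds). Time passes only in rows, so rows that do not move let the fingers close. It gives the time, the measured TCP pose, the force, the opening and the grip force at its end, in the units of the state.
- env.get_state(): the state, without advancing time (a new reading comes with each control period).
- env.read_camera(name): name is "scene" or "side" or "wrist"; returns a dict with "img" (400x640x3 uint8, red, green, blue), "fov_y" (degrees; the focal length in pixels is half the picture's height over the tangent of half this angle, whatever the lens; pixels are square), "cx", "cy" (the principal point, pixels), "T" (4x4, takes a point from camera to world coordinates). Camera axes: x right, y up, looking along -z (the intrinsics and any distortion apply to the point x, -y, -z); pixel columns grow to the right and rows downward; lengths in m; the calibration is good to about 2 mm. The wrist camera is an equidistant fisheye: a pixel r from the principal point sees the ray r / f radians off the axis. A picture is of the moment at which its call begins. There is no depth.
- env.hand_in(): hands the job in; it is judged then, once.
The state is a dict: "clock": time; "joint_pos": joint angles; "qvel": joint speeds; "tau": joint torques, N m; "tcp_pos": TCP position; "orientation": TCP orientation; "wrist_force": force on the tool from outside, world axes, zero at the start; "ft_torque": the same for the moment, N m; "finger_gap": finger opening in m; "grip_force": force on a finger pad.
Only numpy, scipy, OpenCV 4.12 (cv2) and the standard library are available. Lean on these libraries where they do the work, as an engineer would, in place of code of your own. Each camera call takes 0.05 s, during which the arm holds its last target. There are 200 camera calls.

### The job

Serve a drink: press the red pedal of the can rack right down to its stop so that the first can rolls out into the catch at the front, and let the pedal spring back. Draw that one can up out of the catch, turn it upright with its ring-pull end on top, and finish while still holding it so, raised with its bottom at least 12 cm above the counter and touching nothing but the gripper. Do not drop it on the counter, let no second can out, and leave the pots and cups round about where they stand.

Things in the scene. Friction and masses are not known exactly. Their poses are not given: they have to be found in the camera images.
- rack: White wire rack for mini cans, fixed, 310 x 110 mm, 115 mm high at the back. Origin: on the counter under the middle of the catch at its front; x runs level to its back, y to its left, z up. Two wire rails at y = -33 and +33 mm fall 9 degrees to the front; between them it is open to the counter, so one finger fits before and one behind a can in the catch. Strips 50 mm either side guide the cans' ends
- catch (a point): Where the centre of a can rests in the catch (the open, turned-up front end of the rails), 48 mm above the counter. The side strips here end below the can's axis. The first waiting can lies 130 mm behind it, its top about 97 mm above the counter
- pedal_pad (a point): Middle of the upper face of the pedal's pad: red with black rubber, 44 x 36 mm. At rest it lies 45 mm behind and 100 mm to the right (-y) of the catch, 65 mm above the counter, and slopes down to the back; fully down it is level, 24 mm above the counter and 5 mm nearer the rack's front
- pedal (a joint): Hinged spring pedal: 0 rad at rest (up), 0.42 fully down at its stop. It takes about 3 N at the pad to start and 8 N at the stop, and springs up when let go. Past about 0.3 the first can is let go and rolls to the catch within a second, while a bar holds the next one back; when the pedal comes up, the next can rolls on to the first one's old place and stops
- can_1_center (a point): Centre of the first can, the one to take: orange and white mini can with bare metal ends, 53 mm in diameter, 88 mm long, 0.13 to 0.22 kg. Its z axis runs along the can to the ring-pull end. It lies level across the rack, at the start and in the catch, with the ring-pull end to the rack's right (-y), as the pedal
- can_2_center (a point): Centre of the second, like can, which waits behind the first and must stay in the rack
- can_3_center (a point): Centre of the third, like can, at the back of the rack, which must stay there
- guard_edge (a point): Fixed point: middle of the near edge of the flat clear glass roof of the counter's guard, 284 mm above the counter. The edge runs level along (0.5, 0.87, 0), 180 mm either way, on two thin posts near its ends; the roof reaches 318 mm from it towards (0.87, -0.5, 0), away from the robot. Keep the arm clear of roof and posts
- citrus_press: Tall grey hand citrus press, fixed to the counter, which stands between the right-hand part of the counter and the rack: foot 235 x 170 mm, 490 mm high to the black ball of its lever; origin under the middle of its foot. Go round or over it
- sauce_cup_alioli: Lidded sauce cup with pale sauce, 69 mm across, 36 mm high, origin at its underside; leave alone
- sauce_cup_red: Lidded sauce cup with pink sauce, 69 mm across, 36 mm high, origin at its underside; leave alone
- pepper_pot: White pot with black lid, 55 mm across, 62 mm high, origin at its underside; leave alone

How it is judged:
By the outcome, as a careful person would: the job done as asked, in the order asked, and still so for the second after the job is handed in, while the arm keeps its last pose, push and grip.
It also fails if it takes over 58 s, if anything falls off the work surface, if the arm or the gripper's body presses on something with over 40 N, if the wrist force passes 120 N, or if a joint passes its speed limit or range.

## Working session

There is one attempt and no reset: what is moved stays moved. The work goes in short steps, Python scripts to look and compute and a shell command to move; the robot and the scene stay as the last step left them, time stands still between calls to the robot, and variables do not carry over. Pictures are saved under pics/ and viewed, at most 10 in all, crops included, and the job is handed in when it is done.

```bash
ls; mkdir -p pics; cat > h.py <<'E'
import numpy as np, cv2
from workcell import env
def cam(n,save=None):
    c=env.read_camera(n); 
    if save: cv2.imwrite('pics/'+save,c['img'][:,:,::-1])
    return c
def ray(c,u,v,fish=False):
    f=200/np.tan(np.radians(c['fov_y'])/2); a=np.array([u-c['cx'],v-c['cy']],float)
    if fish:
        r=np.linalg.norm(a); t=r/f; d=np.array([*(a/max(r,1e-9)*np.sin(t)),np.cos(t)])
    else: d=np.array([a[0]/f,a[1]/f,1])
    d=np.array([d[0],-d[1],-d[2]]); T=c['T']; d=T[:3,:3]@d
    return T[:3,3],d/np.linalg.norm(d)
def plane(c,u,v,z,fish=False):
    o,d=ray(c,u,v,fish); return o+d*(z-o[2])/d[2]
def two(r1,r2):
    (o,d),(p,e)=r1,r2
    A=np.stack([d,-e],1); s=np.linalg.lstsq(A,p-o,rcond=None)[0]
    a,b=o+d*s[0],p+e*s[1]; return (a+b)/2,np.linalg.norm(a-b)
E
python3 - <<'E'
from h import *
for n in('scene','side','wrist'):
    c=cam(n,n+'0.png'); print(n,c['fov_y'],c['cx'],c['cy'],c['T'].round(3).tolist(),[k for k in c])
s=env.get_state(); print({k:np.round(v,3).tolist() for k,v in s.items()})
E
```

```text
pics
scene 46.32928796993448 319.5078287008227 200.90998405187807 [[-0.893, 0.401, -0.207, 0.253], [-0.451, -0.784, 0.427, 0.499], [0.009, 0.475, 0.88, 1.255], [0.0, 0.0, 0.0, 1.0]] ['img', 'fov_y', 'cx', 'cy', 'T']
side 43.3217810386582 321.46089880614875 195.02420302085915 [[-0.993, 0.059, -0.1, 0.387], [-0.116, -0.465, 0.878, 1.076], [0.005, 0.883, 0.469, 0.774], [0.0, 0.0, 0.0, 1.0]] ['img', 'fov_y', 'cx', 'cy', 'T']
wrist 65.70646984690485 320.4154534171217 200.73600523305984 [[0.223, -0.939, -0.263, 0.063], [0.975, 0.215, 0.062, 0.575], [-0.001, -0.27, 0.963, 0.374], [0.0, 0.0, 0.0, 1.0]] ['img', 'fov_y', 'cx', 'cy', 'T']
{'clock': 0.15, 'joint_pos': [1.206, 0.314, 0.045, 1.304, 0.0, 1.431], 'qvel': [0.002, -0.003, 0.003, -0.0, 0.0, 0.001], 'tau': [0.004, -48.106, 29.882, 0.014, -0.0, -0.0], 'tcp_pos': [0.128, 0.56, 0.242], 'orientation': [-0.0, 0.112, 0.994, -0.001], 'wrist_force': [0.506, 0.228, -0.238], 'ft_torque': [0.004, -0.047, 0.014], 'grip_force': 0.0, 'finger_gap': 0.085}
```

View pics/scene0.png

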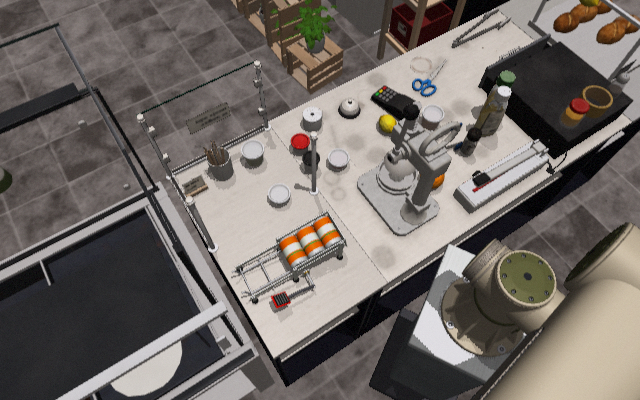

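View pics/side0.png

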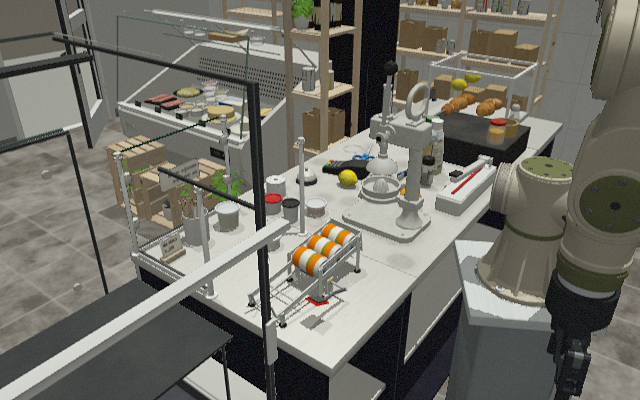

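Scene: rack with three orange/white cans around px (310,243), pedal red at (281,299), catch end at about (245,280). Side: cans around (323,250), pedal at (317,301), guard post at (302,190), citrus press at (390,200).

```bash
python3 - <<'E'
from h import *
a=cv2.imread('pics/scene0.png');b=cv2.imread('pics/side0.png')
A=cv2.resize(a[200:320,220:360],None,fx=5,fy=5,interpolation=cv2.INTER_CUBIC)
B=cv2.resize(b[215:335,240:370],None,fx=5,fy=5,interpolation=cv2.INTER_CUBIC)
cv2.imwrite('pics/zoom.png',cv2.resize(np.hstack([A[:, :700],B]),(800,356)))
C={n:cam(n) for n in('scene','side')}
for n,im,(x0,y0,x1,y1) in(('scene',a,(220,200,360,320)),('side',b,(240,210,370,335))):
    h=cv2.cvtColor(im,cv2.COLOR_BGR2HSV); 
    for nm,lo,hi in(('orange',(7,140,110),(20,255,255)),('red',(0,130,70),(4,255,255)),('red2',(174,130,70),(180,255,255))):
        m=cv2.inRange(h,lo,hi); k=np.zeros_like(m);k[y0:y1,x0:x1]=m[y0:y1,x0:x1]
        N,L,S,c=cv2.connectedComponentsWithStats(k)
        for i in range(1,N):
            if S[i,4]>8:
                print(n,nm,c[i].round(1),S[i].tolist(),[plane(C[n],*c[i],z).round(3).tolist() for z in(.06,.09)])
E
```

```text
scene orange [304.5 232. ] [280, 216, 52, 34, 383] [[0.527, 0.026, 0.06], [0.52, 0.038, 0.09]]
scene orange [312.1 246.4] [287, 231, 53, 34, 376] [[0.488, 0.056, 0.06], [0.482, 0.067, 0.09]]
scene red [278.7 302.5] [271, 295, 20, 13, 64] [[0.493, 0.235, 0.06], [0.487, 0.241, 0.09]]
side orange [311.3 243.2] [292, 223, 45, 43, 352] [[0.535, 0.004, 0.06], [0.529, 0.049, 0.09]]
side orange [325.9 250.6] [306, 230, 45, 44, 338] [[0.494, 0.033, 0.06], [0.49, 0.077, 0.09]]
side red [316.2 301.6] [305, 298, 24, 8, 64] [[0.494, 0.229, 0.06], [0.49, 0.265, 0.09]]
```

View pics/zoom.png

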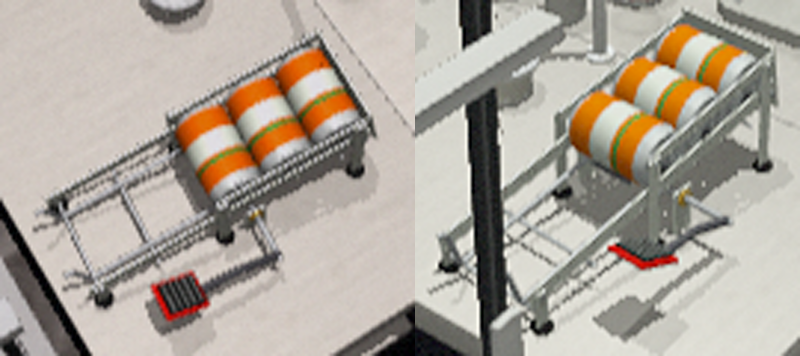

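Zoom: pad at zoom-left (180,296) → scene (280.7,299.9) and zoom-right (643,254) → side (317,300.7); black feet, rails and first can are clear.

```bash
python3 - <<'E'
from h import *
a=cam('scene');b=cam('side')
S=lambda x,y:(220+x/2.963,200+y/2.963)
D=lambda x,y:(240+(x-414.8)/2.963,215+y/2.963)
P=lambda n,c,p,z:print(n,plane(c,*p,z)[:2].round(3))
for n,p in(('FR',(103,298)),('MR',(225,237)),('BR',(355,172))): P('s '+n,a,S(*p),.004)
for n,p in(('FL',(447,265)),('FR',(541,327)),('BR',(762,165)),('ML',(562,190))): P('d '+n,b,D(*p),.004)
def t(n,p,q): print(n,*[np.round(v,3) for v in two(ray(a,*S(*p)),ray(b,*D(*q)))])
t('pad',(180,296),(643,254))
t('padhandle',(277,258),(726,220))
t('postFRtop1',(222,205),(655,155))
# first can: near lower end & far end silhouettes; tops
P('can1 top near end (z .097)',a,S(243,190),.09); P('can1 far top',a,S(190,125),.09)
P('can1 top near d',b,D(668,150),.09); P('can1 far top d',b,D(590,100),.09)
E
```

```text
s FR [0.565 0.247]
s MR [0.493 0.145]
s BR [0.412 0.031]
d FL [0.651 0.191]
d FR [0.566 0.25 ]
d BR [0.414 0.031]
d ML [0.578 0.086]
pad [0.492 0.226 0.06 ] 0.001
padhandle [0.436 0.15  0.036] 0.002
postFRtop1 [0.493 0.144 0.089] 0.001
can1 top near end (z .097) [0.483 0.124]
can1 far top [0.555 0.09 ]
can1 top near d [0.484 0.137]
can1 far top d [0.555 0.077]
```

```bash
python3 - <<'E'
from h import *
a=cam('scene');b=cam('side')
for n,p,q in(('postA',(314,135),(302,140)),('postB',(183,178),(203,181))):
    print(n,*[np.round(v,3) for v in two(ray(a,*p),ray(b,*q))],plane(a,*p,.284).round(3),plane(b,*q,.284).round(3))
for p in((314,194),(213,249)): print('base s',plane(a,*p,0).round(3))
for q in((302,237),(211,297)): print('base d',plane(b,*q,0).round(3))
for p in((373,190),(420,235),(440,205),(385,165)): print('press foot',plane(a,*p,0).round(3))
print(env.tip_extent)
A=a['img'][90:270,120:340,::-1];B=b['img'][100:310,110:320,::-1]
cv2.imwrite('pics/g.png',np.hstack([cv2.resize(A,(440,360)),cv2.resize(B,(360,360))]))
E
```

```text
postA [ 0.579 -0.135  0.286] 0.002 [ 0.58  -0.137  0.284] [ 0.578 -0.139  0.284]
postB [0.776 0.126 0.292] 0.041 [0.804 0.122 0.284] [0.757 0.126 0.284]
base s [ 0.574 -0.124  0.   ]
base s [ 0.751  0.17  -0.   ]
base d [ 0.578 -0.114  0.   ]
base d [0.753 0.172 0.   ]
press foot [ 0.418 -0.22   0.   ]
press foot [ 0.234 -0.143  0.   ]
press foot [ 0.215 -0.265  0.   ]
press foot [ 0.421 -0.322  0.   ]
0.011
```

View pics/g.png

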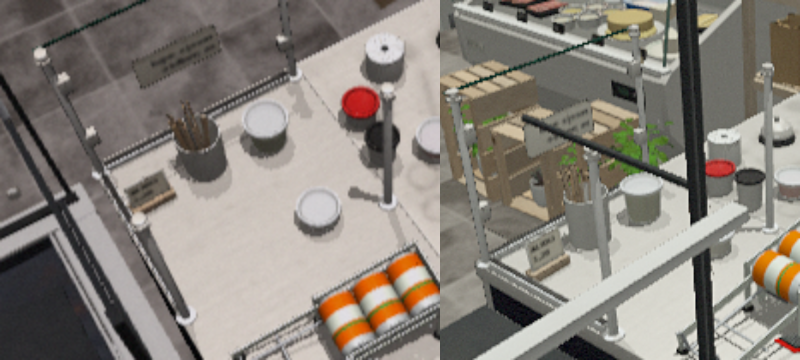

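Both posts are clear: bases at (0.576,-0.12) and (0.752,0.171), so the edge centre is near (0.665,0.02) and the catch is 15 cm outside it. I'll check the foreground bar and work out the first moves.

```bash
python3 - <<'E'
from h import *
a=cam('scene');b=cam('side')
print('bar end',two(ray(a,225,308),ray(b,288,226)))
for z in(0,.1,.3): print(plane(a,225,308,z).round(3),plane(b,288,226,z).round(3))
E
python3 -m jog '[[1,0,0,0.0,7],[1,0,0,0,7],[1,0,0,0,7],[1,0,0,0,1.2]]' 30
```

```text
bar end (array([0.52904266, 0.35198158, 0.32403318]), np.float64(0.0036581905809287174))
[0.628 0.301 0.   ] [ 0.628 -0.168  0.   ]
[0.598 0.316 0.1  ] [ 0.597 -0.007  0.1  ]
[0.538 0.348 0.3  ] [0.535 0.314 0.3  ]
clock: 0.88
tcp_pos: [0.1282, 0.5606, 0.2423]
orientation: [0.0, 0.303, 0.953, 0.0]
wrist_force: [-0.1, 0.0, -0.8]
finger_gap: 0.0387
grip_force: 0.0
```

```bash
python3 - <<'E'
from h import *
a=cam('scene');b=cam('side')
o,d1=ray(b,288,226);_,d2=ray(b,150,305);n=np.cross(d1,d2)
for p in((225,308),(180,327),(110,355),(30,385)):
    q,d=ray(a,*p);t=n@(o-q)/(n@d);print((q+d*t).round(3))
A=a['img'][280:400,0:280,::-1];B=b['img'][60:400,0:320,::-1]
cv2.imwrite('pics/bar.png',np.hstack([cv2.resize(A,(480,206)),np.zeros((206,4,3),np.uint8),cv2.resize(B,(194,206))]) if 0 else np.hstack([cv2.copyMakeBorder(cv2.resize(A,(440,189)),0,211,0,0,0),cv2.resize(B,(360,400))]))
E
```

```text
[0.532 0.351 0.32 ]
[0.595 0.423 0.309]
[0.694 0.53  0.288]
[0.811 0.648 0.26 ]
```

View pics/bar.png

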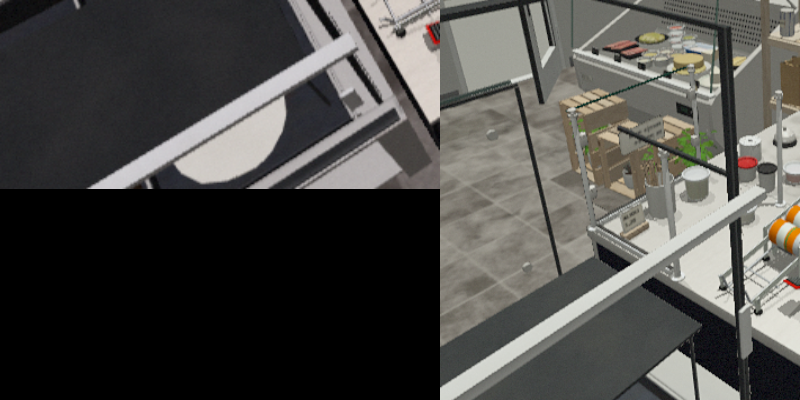

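The bar is a free-ended obstacle at about (0.53,0.35,0.31), going away outward. It stays about 13 cm clear of the pad and catch. Moving over the pad now.

```bash
python3 -m jog '[[1,-0.03,-0.0035,0,0],[1,-0.04,-0.005,0,0],[1,-0.04,-0.005,0,0],[1,-0.04,-0.005,0,0],[1,-0.04,-0.005,0,0]]'|head -2; python3 -m jog '[[1,-0.04,-0.005,0,0],[1,-0.04,-0.005,0,0],[1,-0.04,-0.005,0,0],[1,-0.04,-0.005,0,0],[1,-0.04,-0.005,0,0]]'|head -2;  python3 -m jog '[[1,-0.04,-0.006,0,0],[1,-0.03,-0.005,0,0],[1,-0.01,-0.002,0,0],[1,0,0,0,0]]'
```

```text
clock: 1.4
tcp_pos: [0.271, 0.4309, 0.2425]
clock: 1.82
tcp_pos: [0.4207, 0.2952, 0.2426]
clock: 2.15
tcp_pos: [0.4792, 0.2382, 0.242]
orientation: [0.0, 0.302, 0.953, -0.0]
wrist_force: [-0.3, 0.6, -0.0]
finger_gap: 0.0
grip_force: 0.0
```

```bash
python3 -m jog '[[1,-0.018,0.001,0.03,0],[1,0,0,0.03,0],[1,0,0,0.03,0],[1,0,0,0,0],[1,0,0,0,0]]'; python3 - <<'E'
from h import *
c=cam('wrist','w1.png')
h=cv2.cvtColor(c['img'],cv2.COLOR_RGB2HSV);m=cv2.inRange(h,(0,130,60),(4,255,255))|cv2.inRange(h,(174,130,60),(180,255,255))
k=cv2.convexHull(cv2.findNonZero(m)) 
N,L,S,C=cv2.connectedComponentsWithStats(m)
for i in range(1,N):
    if S[i,4]>15: print(S[i],C[i],plane(c,*C[i],.065,True).round(3))
E
```

```text
clock: 2.57
tcp_pos: [0.4904, 0.2312, 0.1513]
orientation: [-0.002, 0.3, 0.954, -0.001]
wrist_force: [0.0, -0.1, 0.3]
finger_gap: 0.0002
grip_force: 0.0
[290 192  54  51 675] [322.23111111 211.31111111] [0.493 0.231 0.065]
```

View pics/w1.png

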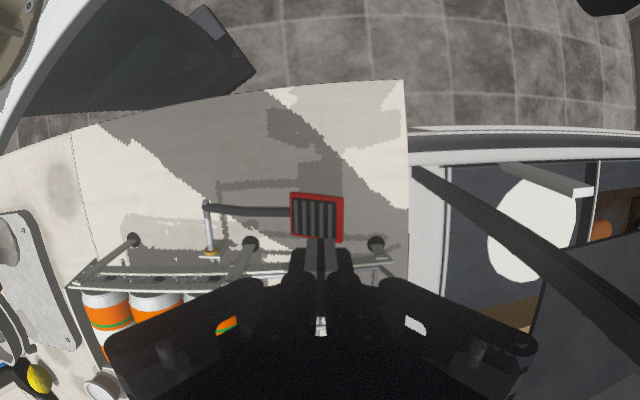

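Wrist view: the pad spans px (290–344, 192–243), i.e. about (0.494,0.229), and the fingertips are over it within about 5 mm. Press.

```bash
python3 -m jog '[[1,-0.004,0.002,0.03,0],[1,0,0,0.03,0],[1,0,0,0.02,0],[1,0,0,0.015,0],[1,0,0,0.01,0]]'; python3 -m jog '[[1,0,0,0.006,0],[1,0,0,0.004,0],[1,0,0,0.0,0]]'
```

```text
clock: 3.03
tcp_pos: [0.4992, 0.2318, 0.0491]
orientation: [0.002, 0.301, 0.954, 0.002]
wrist_force: [-0.0, 2.2, 5.3]
finger_gap: 0.0001
grip_force: 2.5
clock: 3.28
tcp_pos: [0.499, 0.2316, 0.0392]
orientation: [0.001, 0.301, 0.954, 0.002]
wrist_force: [-0.2, 4.4, 5.9]
finger_gap: -0.0001
grip_force: 2.9
```

```bash
python3 -m jog '[[1,0,0,0.003,0],[1,0,0,0.003,0],[1,0,0,0.0,0]]';python3 -m jog '[[1,0,0,0.002,0],[1,0,0,0,0]]'; python3 - <<'E'
from h import *
for n in('scene','side'):
    c=cam(n,n+'2.png')
E
```

```text
clock: 3.53
tcp_pos: [0.4989, 0.2314, 0.0344]
orientation: [0.002, 0.301, 0.954, 0.002]
wrist_force: [-2.3, 2.6, 11.2]
finger_gap: 0.0003
grip_force: 5.6
clock: 3.7
tcp_pos: [0.4989, 0.2314, 0.0338]
orientation: [0.002, 0.301, 0.954, 0.002]
wrist_force: [-6.3, 1.3, 21.8]
finger_gap: -0.0001
grip_force: 11.1
```

The force climbs sharply at the stop height, so the pedal is fully down. Hold it briefly, release, and look.

```bash
python3 -m jog '[[1,0,0,0,0],[1,0,0,0,0],[1,0,0,0,0],[1,0,0,0,0],[1,0,0,0,0]]'|grep -E 'clock|force'; python3 -m jog '[[1,0,0,0,0],[1,0,0,0,0],[1,0,0,0,0],[1,0,0,0,0]]'|grep -E 'clock|wrist'; python3 -m jog '[[1,0,0,-0.015,0],[1,0,0,-0.02,0],[1,0,0,-0.03,0],[0.5,0,0,-0.04,0],[-1,0,0,-0.03,0]]'; python3 - <<'E'
from h import *
C={n:cam(n,n+'3.png') for n in('scene','side','wrist')}
a=C['scene']['img'][200:320,220:360,::-1];b=C['side']['img'][215:335,240:370,::-1]
cv2.imwrite('pics/z3.png',np.hstack([cv2.resize(a,(415,356),interpolation=2),cv2.resize(b,(385,356),interpolation=2)]))
E
```

```text
clock: 4.22
wrist_force: [-5.7, 1.3, 21.6]
grip_force: 10.8
clock: 4.55
wrist_force: [-5.2, 1.6, 21.4]
clock: 4.97
tcp_pos: [0.4974, 0.2299, 0.1681]
orientation: [0.001, 0.301, 0.954, 0.0]
wrist_force: [1.7, 0.3, 0.5]
finger_gap: 0.0229
grip_force: 0.0
```

View pics/z3.png

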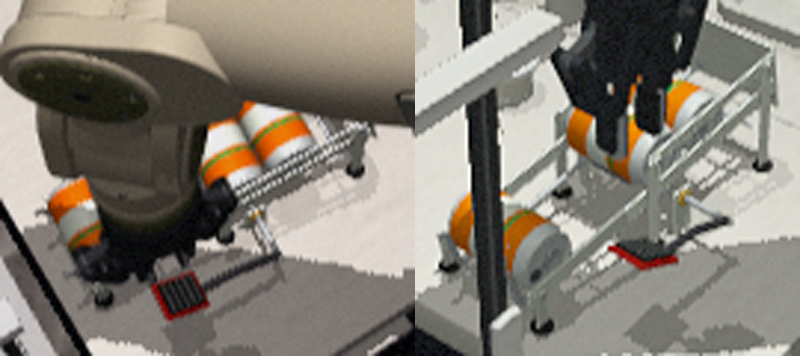

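Can 1 lies in the catch with its ring-pull face to the rack's right (zoom-right (545,262)). The pedal is back up and can 2 has moved to the first place. Now hover over the can with the gripper open and measure it.

```bash
python3 -m jog '[[-1,-0.025,0.013,0,0],[-1,-0.03,0.015,0,0],[-1,-0.024,0.011,0,0],[-1,0,0,0,0],[-1,0,0,0,0]]'; python3 - <<'E'
from h import *
C={n:cam(n,n+'4.png') for n in('scene','side','wrist')}
c=C['side']
print('ring end ctr',plane(c,283.9,303.4,.048).round(3))
w=C['wrist']['img']
cv2.imwrite('pics/w4.png',cv2.resize(w[100:400,140:500,::-1],(720,600)))
E
```

```text
clock: 5.53
tcp_pos: [0.5844, 0.2157, 0.1626]
orientation: [-0.001, 0.302, 0.953, -0.001]
wrist_force: [-0.6, -0.2, -0.3]
finger_gap: 0.0853
grip_force: 0.0
ring end ctr [0.565 0.229 0.048]
```

View pics/w4.png

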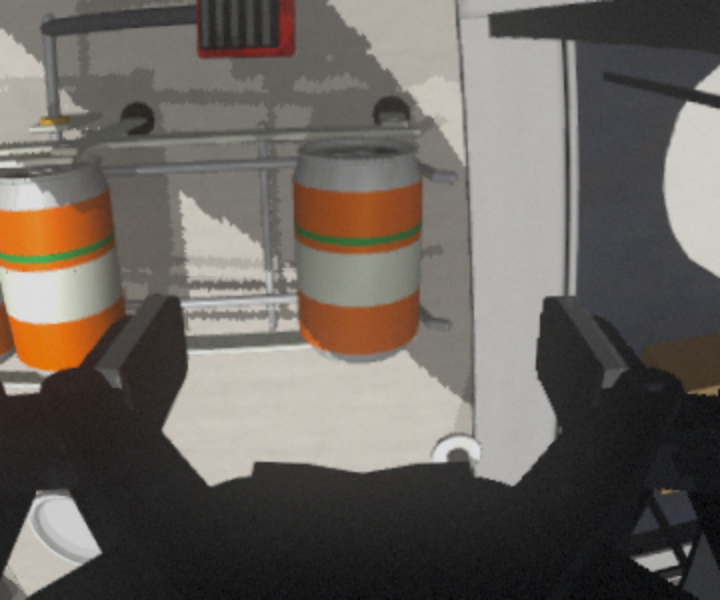

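Wrist view: the can is centred between the fingers (can x 295–422, fingers 180–540). The turned-up rail tips are at (440,178) and (440,323).

```bash
python3 - <<'E'
from h import *
c=cam('wrist');s=env.get_state();t=s['tcp_pos'][:2]
ex=np.array([-.816,.578]);ey=np.array([.578,.816])
for n,p,z in(('tipR',(440,178),.03),('tipL',(440,323),.03),('railR',(230,168),.024),('railL',(230,303),.024),('canends ring rim top',(358,140),.07),('bottom top',(358,355),.065),('edge f',(422,240),.05),('edge b',(295,240),.05)):
    q=plane(c,140+p[0]/2,100+p[1]/2,z,True)[:2]-t; print(n,(1e3*np.array([q@ex,q@ey])).round(1))
E
```

```text
tipR [ 3.8 34.9]
tipL [-67.6  38.2]
railR [  6.8 -59.8]
railL [-60.7 -64. ]
canends ring rim top [27.6 -1.2]
bottom top [-65.1  -1. ]
edge f [-18.3  25.7]
edge b [-18.5 -27.8]
```

```bash
python3 - <<'E'
from h import *
c=cam('wrist');s=env.get_state();t=s['tcp_pos'][:2]
ex=np.array([-.816,.578]);ey=np.array([.578,.816])
print(t,c['T'][:3,3].round(3))
for n,p,zz in(('tipR',(440,178),(.04,.05,.06)),('tipL',(440,323),(.04,.05,.06)),('railR',(230,168),(.03,.035)),('railL',(230,303),(.03,.035)),('ring',(358,140),(.07,.0745)),('bot',(358,358),(.055,.065,.0745))):
  for z in zz:
    q=plane(c,140+p[0]/2,100+p[1]/2,z,True)[:2]-t; print(n,z,(1e3*np.array([q@ex,q@ey])).round(1))
E
```

```text
[0.58301233 0.21670403] [0.528 0.255 0.296]
tipR 0.04 [ 6.2 33.7]
tipR 0.05 [ 8.6 32.4]
tipR 0.06 [10.9 31.1]
tipL 0.04 [-62.7  36.8]
tipL 0.05 [-57.6  35.4]
tipL 0.06 [-52.5  33.9]
railR 0.03 [  8.1 -58.6]
railR 0.035 [  9.2 -57.5]
railL 0.03 [-58.  -62.6]
railL 0.035 [-55.7 -61.4]
ring 0.07 [27.6 -1.2]
ring 0.0745 [28.4 -1.2]
bot 0.055 [-72.5  -1. ]
bot 0.065 [-66.7  -1. ]
bot 0.0745 [-61.2  -1. ]
```

```bash
python3 -m jog '[[-1,-0.008,-0.001,0.02,0],[-1,0,0,0.03,0],[-1,0,0,0.03,0],[-1,0,0,0.02,0],[-1,0,0,0,0]]'; python3 -m jog '[[-1,0,0,0.016,0],[-1,0,0,0,0]]'
```

```text
clock: 6.2
tcp_pos: [0.5859, 0.2105, 0.0597]
orientation: [-0.004, 0.301, 0.954, -0.002]
wrist_force: [-1.2, 0.5, -0.7]
finger_gap: 0.0858
grip_force: 0.0
clock: 6.37
tcp_pos: [0.5888, 0.2111, 0.0473]
orientation: [-0.001, 0.301, 0.954, -0.001]
wrist_force: [-0.4, 0.3, -0.7]
finger_gap: 0.0854
grip_force: 0.0
```

```bash
python3 -m jog '[[-1,0,0,0.004,0],[0.3,0,0,0,0],[0.5,0,0,0,0],[0.5,0,0,0,0],[0.5,0,0,0,0]]' 20; python3 -m jog '[[0.5,0,0,0,0],[0.5,0,0,0,0],[0.5,0,0,0,0]]'
```

```text
clock: 6.78
tcp_pos: [0.5895, 0.2094, 0.0458]
orientation: [0.0, 0.302, 0.953, -0.002]
wrist_force: [-4.2, -6.2, 7.7]
finger_gap: 0.0522
grip_force: 20.5
clock: 7.03
tcp_pos: [0.5895, 0.2094, 0.0458]
orientation: [0.0, 0.302, 0.953, -0.002]
wrist_force: [-4.6, -6.5, 6.6]
finger_gap: 0.0523
grip_force: 20.5
```

```bash
python3 -m jog '[[0.5,0,0,-0.01,0],[0.5,0,0,-0.015,0],[0.5,0,0,-0.015,0],[0.5,0,0,-0.01,0],[0.5,0,0,0,0]]'; python3 - <<'E'
from h import *
C={n:cam(n,n+'5.png') for n in('scene','side','wrist')}
b=C['side']['img'][215:335,240:370,::-1];w=C['wrist']['img'][100:400,140:500,::-1]
cv2.imwrite('pics/z5.png',np.hstack([cv2.resize(w,(427,356)),cv2.resize(b,(373,356),interpolation=2)]))
E
```

```text
clock: 7.45
tcp_pos: [0.5923, 0.2117, 0.0977]
orientation: [0.002, 0.301, 0.954, 0.002]
wrist_force: [-0.1, 0.2, -0.8]
finger_gap: 0.0522
grip_force: 22.0
```

View pics/z5.png

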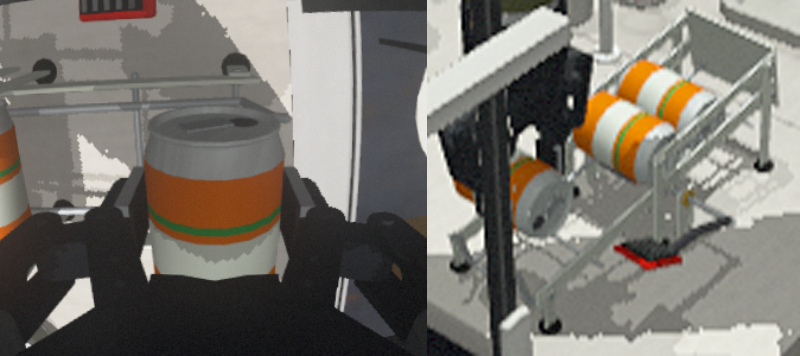

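The can swings in the pads with its ring-pull end rising: the end face shows at wrist crop (215,122). Keep raising and let it settle.

```bash
python3 -m jog '[[0.5,0,0,-0.015,0],[0.5,0,0,-0.02,0],[0.5,0,0,-0.025,0],[0.5,0,0,-0.025,0],[0.5,0,0,-0.025,0]]'|grep -E 'force|gap'; python3 -m jog '[[0.5,0,0,-0.015,0],[0.5,0,0,0,0],[0.5,0,0,0,0],[0.5,0,0,0,0],[0.5,0,0,0,0]]'; python3 - <<'E'
from h import *
C={n:cam(n,n+'6.png') for n in('scene','side','wrist')}
b=C['side']['img'][130:330,200:370,::-1];w=C['wrist']['img'][100:400,140:500,::-1]
cv2.imwrite('pics/z6.png',np.hstack([cv2.resize(w,(427,420)),cv2.resize(b,(357,420),interpolation=2)]))
E
```

```text
wrist_force: [1.1, -0.5, -1.9]
finger_gap: 0.0525
grip_force: 21.9
clock: 8.43
tcp_pos: [0.5891, 0.2108, 0.2169]
orientation: [-0.002, 0.301, 0.954, -0.001]
wrist_force: [-0.3, 0.9, -2.3]
finger_gap: 0.0523
grip_force: 22.1
```

View pics/z6.png

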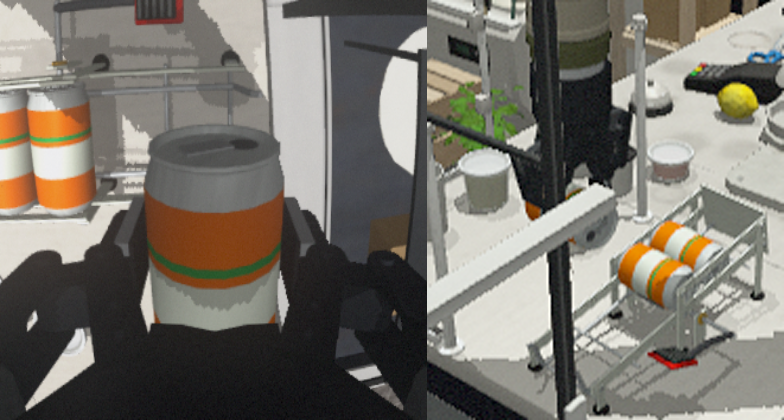

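The can is held but has stopped part-way tilted; the face is at wrist crop (215,149). Next I'll estimate the tilt from numbers only (picture quota used) and probe lighter grips so that it swings further.

```bash
cat >> h.py <<'E'
def tilt(d=.015):
    """tilt of the can from vertical, from the wrist view: green ring line, face ellipse"""
    c=cam('wrist'); s=env.get_state(); im=c['img']; h=cv2.cvtColor(im,cv2.COLOR_RGB2HSV)
    w,x,y,z=s['orientation']; ex=np.array([1-2*(y*y+z*z),2*(x*y+w*z),0]); up=np.array([0,0,1.])
    roi=np.zeros(h.shape[:2],np.uint8); roi[100:345,250:400]=1
    o=cv2.inRange(h,(7,140,60),(20,255,255))*roi
    N,L,S,C=cv2.connectedComponentsWithStats(o); i=1+np.argmax(S[1:,4])
    xs,ys,ww,hh=S[i,:4]; u=xs+ww/2; col=np.where((L==i)[:,int(u)])[0]; vt=col.min()  # top of orange band on near surface line
    # can silhouettes' front line: nearest generator to camera: offset r along +ex-ish normal
    tcp=np.array(s['tcp_pos']); out=[]
    return dict(u=u,vt=int(vt),vb=int(col.max()),w=int(ww)),c,tcp,ex,up
E
python3 - <<'E'
from h import *
m,c,tcp,ex,up=tilt();print(m)
# face centre and ellipse aspect by eye from last view
o,d=ray(c,321,206,True)
ey=np.cross(up,ex)
t=(tcp-o)@ey/(d@ey); p=o+d*t-tcp
print('ray at ey=0 plane rel tcp ex,up',(p@ex).round(4),p@up, 'slope',d@ex,d@up)
for a in range(0,91,10):
    n=np.cos(np.radians(a))*up+np.sin(np.radians(a))*ex
    r=.029*n; # pivot = tcp + z0*up ; distance of ray line from ring centre for z0 -.003..+.008
    res=[]
    for z0 in(0,.004,.008):
        q=tcp+z0*up+r; v=q-o; res.append(round(1e3*np.cross(d,v)@ey,1))
    print(a,'aspect',abs(n@d).round(3),res)
E
python3 -m jog '[[0.1,0,0,0,0],[0,0,0,0,0]]'|grep -E 'gap|grip'; python3 -m jog '[[-0.1,0,0,0,0],[-0.1,0,0,0,0]]'|grep -E 'gap|grip'
```

```text
{'u': np.float64(320.5), 'vt': 252, 'vb': 292, 'w': 117}
ray at ey=0 plane rel tcp ex,up 0.3101 0.9501730065411315 slope -0.2847261370198608 -0.9586087518941689
0 aspect 0.959 [np.float64(35.0), np.float64(36.2), np.float64(37.3)]
10 aspect 0.993 [np.float64(30.1), np.float64(31.2), np.float64(32.4)]
20 aspect 0.998 [np.float64(25.0), np.float64(26.2), np.float64(27.3)]
30 aspect 0.973 [np.float64(20.0), np.float64(21.2), np.float64(22.3)]
40 aspect 0.917 [np.float64(15.2), np.float64(16.4), np.float64(17.5)]
50 aspect 0.834 [np.float64(10.8), np.float64(11.9), np.float64(13.1)]
60 aspect 0.726 [np.float64(6.8), np.float64(8.0), np.float64(9.1)]
70 aspect 0.595 [np.float64(3.5), np.float64(4.6), np.float64(5.8)]
80 aspect 0.447 [np.float64(0.8), np.float64(2.0), np.float64(3.1)]
90 aspect 0.285 [np.float64(-1.0), np.float64(0.1), np.float64(1.3)]
finger_gap: 0.0521
grip_force: 22.1
finger_gap: 0.0524
grip_force: 22.1
```

The numbers say the can is still level (90° from upright): friction in the pads holds it. I'll go back to just above the catch, where a slip is harmless, and find a lighter grip there.

```bash
python3 -m jog '[[0,0,0,0.02,0],[0,0,0,0.03,0],[0,0,0,0.04,0],[0,0,0,0.03,0],[0,0,0,0.02,0]]'|head -2; python3 -m jog '[[0,0,0,0.012,0],[0,0,0,0.008,0],[-0.17,0,0,0,0],[-0.17,0,0,0,0]]' 20;  python3 -m jog '[[-0.2,0,0,0,0],[-0.2,0,0,0,0]]'|tail -3;python3 -m jog '[[-0.22,0,0,0,0],[-0.22,0,0,0,0]]'|tail -3
```

```text
clock: 9.38
tcp_pos: [0.5883, 0.2106, 0.0758]
clock: 9.72
tcp_pos: [0.5905, 0.2111, 0.0596]
orientation: [0.0, 0.301, 0.954, 0.0]
wrist_force: [0.1, -0.5, -1.2]
finger_gap: 0.0521
grip_force: 21.9
wrist_force: [0.4, 0.4, -1.3]
finger_gap: 0.0522
grip_force: 21.9
wrist_force: [-0.1, 0.1, -1.2]
finger_gap: 0.0526
grip_force: 21.9
```

```bash
for v in -0.23 -0.24 -0.25; do :; done; python3 -m jog '[[-0.23,0,0,0,0],[-0.23,0,0,0,0]]'|tail -2;python3 -m jog '[[-0.24,0,0,0,0],[-0.24,0,0,0,0]]'|tail -2;python3 -m jog '[[-0.25,0,0,0,0],[-0.25,0,0,0,0]]'|tail -2; python3 -c "
from h import *
print(tilt()[0])"
```

```text
finger_gap: 0.0526
grip_force: 11.4
finger_gap: 0.0529
grip_force: 3.7
finger_gap: 0.0536
grip_force: 0.6
{'u': np.float64(321.5), 'vt': 252, 'vb': 287, 'w': 111}
```

Grip is tunable near the can's width (−0.23: 11 N, −0.24: 4 N, −0.25: released into the catch). I'll regrip lightly, 2 mm nearer the ring end, and lift gently.

```bash
python3 -m jog '[[-0.4,0.002,0,0.004,0],[-0.4,0,0,0.008,0],[-0.24,0,0,0,0],[-0.24,0,0,0,0],[-0.24,0,0,0,0]]'; python3 -m jog '[[-0.237,0,0,0,0],[-0.237,0,0,-0.004,0],[-0.237,0,0,-0.006,0],[-0.237,0,0,-0.006,0],[-0.237,0,0,-0.006,0]]'; python3 -c "
from h import *
print(tilt()[0])"
```

```text
clock: 11.02
tcp_pos: [0.5872, 0.2112, 0.0463]
orientation: [-0.001, 0.302, 0.953, -0.001]
wrist_force: [-3.0, -4.6, -1.0]
finger_gap: 0.0529
grip_force: 2.8
clock: 11.43
tcp_pos: [0.5892, 0.2128, 0.0703]
orientation: [0.0, 0.301, 0.954, 0.001]
wrist_force: [0.1, -0.2, -1.3]
finger_gap: 0.0527
grip_force: 2.6
{'u': np.float64(320.5), 'vt': 252, 'vb': 290, 'w': 115}
```

Even at 3 N it stays level, so the lever arm is too short. I'll shift the can 5 mm to the left within the catch, then regrip nearer the ring end.

```bash
python3 -m jog '[[0,0,0,0,0],[0,0,0,0,0],[0,-0.005,0,0.006,0],[0,0,0,0.008,0],[0,0,0,0.006,0]]'; python3 -m jog '[[0,0,0,0.003,0],[0,0,0,0.0,0]]';python3 -m jog '[[-0.5,0,0,0,0],[-0.5,0,0,0,0],[-0.5,0.006,0,0,0],[-0.5,0,0,0,0]]'; python3 - <<'E'
from h import *
m,c,tcp,ex,up=tilt();print(m)
# can ends along ex, from orange/green: near-generator points at z=.0745
ey=np.cross(up,ex)
for v in(m['vt'],m['vb']):
    q=plane(c,m['u'],v,.0745,True)-tcp; print((q@ex).round(4),(q@ey).round(4))
E
```

```text
clock: 11.9
tcp_pos: [0.592, 0.208, 0.0489]
orientation: [-0.0, 0.302, 0.953, -0.001]
wrist_force: [-9.9, -5.7, 20.7]
finger_gap: 0.0524
grip_force: 26.8
clock: 12.07
tcp_pos: [0.5918, 0.2079, 0.0479]
orientation: [-0.0, 0.302, 0.953, -0.001]
wrist_force: [-7.6, -6.3, 18.3]
finger_gap: 0.0519
grip_force: 26.9
clock: 12.4
tcp_pos: [0.5866, 0.2132, 0.0454]
orientation: [-0.001, 0.301, 0.954, -0.0]
wrist_force: [-0.1, 0.1, -0.3]
finger_gap: 0.0639
grip_force: 0.0
{'u': np.float64(316.5), 'vt': 270, 'vb': 308, 'w': 115}
0.0115 0.0013
-0.0061 0.0014
```

```bash
python3 -m jog '[[-0.3,0,0.001,0,0],[-0.235,0,0,0,0],[-0.235,0,0,0,0],[-0.235,0,0,0,0],[-0.235,0,0,0,0]]'; python3 -m jog '[[-0.235,0,0,-0.004,0],[-0.235,0,0,-0.006,0],[-0.235,0,0,-0.006,0],[-0.235,0,0,-0.004,0],[-0.235,0,0,0,0]]';  python3 - <<'E'
from h import *
print(tilt()[0])
E
python3 -m jog '[[-0.24,0,0,0,0],[-0.24,0,0,0,0],[-0.24,0,0,0,0]]'|tail -3;python3 -c "
from h import *
print(tilt()[0])"
python3 -m jog '[[-0.243,0,0,0,0],[-0.243,0,0,0,0],[-0.243,0,0,0,0]]'|tail -3;python3 -c "
from h import *
print(tilt()[0])"
```

```text
clock: 12.87
tcp_pos: [0.5863, 0.2117, 0.0457]
orientation: [-0.001, 0.302, 0.953, -0.002]
wrist_force: [-4.2, -5.3, 4.0]
finger_gap: 0.053
grip_force: 4.7
clock: 13.28
tcp_pos: [0.5888, 0.2137, 0.0675]
orientation: [0.001, 0.301, 0.953, 0.0]
wrist_force: [-1.9, -1.6, -1.3]
finger_gap: 0.0528
grip_force: 7.7
{'u': np.float64(321.5), 'vt': 285, 'vb': 312, 'w': 113}
wrist_force: [-0.9, -0.7, -1.3]
finger_gap: 0.0531
grip_force: 4.4
{'u': np.float64(322.0), 'vt': 284, 'vb': 312, 'w': 114}
wrist_force: [-0.7, -0.1, -0.9]
finger_gap: 0.0535
grip_force: 2.5
{'u': np.float64(321.5), 'vt': 284, 'vb': 312, 'w': 115}
```

The band is foreshortened (27 px instead of 38), so the can is now tilting, about 25°. Keep raising with a light grip.

```bash
python3 -m jog '[[-0.239,0,0,0,0],[-0.239,0,0,-0.004,0],[-0.239,0,0,-0.005,0],[-0.239,0,0,-0.005,0],[-0.239,0,0,-0.005,0]]'|grep -vE 'orie';  python3 -c "
from h import *
print(tilt()[0])"
python3 -m jog '[[-0.239,0,0,-0.005,0],[-0.239,0,0,-0.005,0],[-0.239,0,0,-0.005,0],[-0.239,0,0,0,0]]'|grep -vE 'orie';  python3 - <<'E'
from h import *
m,c,tcp,ex,up=tilt();print(m)
im=c['img'];h=cv2.cvtColor(im,cv2.COLOR_RGB2HSV)
col=h[150:345:5,321];print(col.tolist())
E
```

```text
clock: 14.35
tcp_pos: [0.5886, 0.2135, 0.0861]
wrist_force: [-1.1, -0.8, -3.0]
finger_gap: 0.0532
grip_force: 3.4
{'u': np.float64(320.5), 'vt': 303, 'vb': 318, 'w': 107}
clock: 14.73
tcp_pos: [0.5894, 0.2139, 0.102]
wrist_force: [1.0, -0.3, 2.5]
finger_gap: 0.0529
grip_force: 0.9
{'u': np.float64(330.5), 'vt': 197, 'vb': 197, 'w': 5}
[[9, 16, 114], [15, 18, 112], [17, 20, 114], [30, 18, 102], [34, 16, 127], [18, 23, 110], [15, 19, 109], [140, 8, 94], [20, 26, 89], [14, 102, 90], [50, 9, 83], [105, 4, 125], [75, 8, 127], [60, 4, 127], [90, 2, 124], [60, 2, 120], [90, 8, 121], [60, 6, 122], [105, 10, 107], [90, 5, 101], [165, 5, 104], [120, 5, 106], [105, 5, 105], [96, 12, 109], [40, 6, 124], [45, 6, 162], [72, 8, 166], [70, 5, 166], [70, 5, 164], [90, 2, 122], [60, 2, 123], [22, 17, 221], [21, 15, 222], [22, 17, 222], [22, 17, 222], [21, 15, 223], [21, 15, 222], [18, 20, 219], [23, 21, 49]]
```

```bash
python3 -m jog '[[-0.23,0,0,0,0],[-0.23,0,0,0,0],[-0.1,0,0,0,0]]' 20|grep -vE 'orie';  python3 - <<'E'
from h import *
c=cam('wrist');im=c['img'];cv2.imwrite('pics/w7.png',im[:,:,::-1]);h=cv2.cvtColor(im,cv2.COLOR_RGB2HSV)
g=cv2.cvtColor(im,cv2.COLOR_RGB2GRAY)
for r in range(180,350,8): print(r,' '.join(('O' if (7<=p[0]<=20 and p[1]>140) else 'G' if (35<p[0]<85 and p[1]>100) else '')+str(p[2]//10) for p in h[r,240:404:6]))
b=cam('side');cv2.imwrite('pics/s7.png',b['img'][:,:,::-1]);hb=cv2.cvtColor(b['img'],cv2.COLOR_RGB2HSV);o=cv2.inRange(hb,(7,140,60),(20,255,255))
N,L,S,C=cv2.connectedComponentsWithStats(o)
for i in range(1,N):
    if S[i,4]>15:print(S[i],C[i].round())
E
```

```text
clock: 15.03
tcp_pos: [0.5893, 0.2137, 0.1014]
wrist_force: [0.7, -0.7, 6.4]
finger_gap: 0.0522
grip_force: 19.9
180 13 13 10 12 12 13 13 13 11 10 11 11 11 11 11 11 10 11 11 11 13 11 16 22 20 20 20 20
188 10 9 9 9 10 9 9 10 10 10 11 11 11 10 10 10 10 8 8 10 13 14 14 22 20 20 20 20
196 13 13 12 12 12 13 13 13 13 10 10 7 8 O9 O8 8 8 11 11 8 8 8 10 12 20 20 20 20
204 13 13 12 10 11 13 14 13 12 8 8 7 9 11 9 9 8 8 9 11 13 12 11 11 20 20 20 20
212 13 13 14 10 11 13 13 12 8 12 10 12 12 12 12 12 11 12 12 8 14 13 14 14 20 20 20 20
220 14 13 13 11 11 14 12 10 9 12 12 12 12 12 12 12 12 12 12 12 9 14 13 14 15 20 20 20
228 14 13 13 13 11 13 10 9 12 12 12 12 12 12 12 6 6 6 6 12 9 9 14 14 17 20 20 20
236 22 22 13 13 11 10 10 12 12 12 12 12 12 12 12 6 6 6 6 12 12 12 12 14 18 20 20 20
244 21 21 7 7 4 10 11 12 12 12 12 12 12 10 10 11 6 6 11 12 12 9 11 4 7 11 20 20
252 5 6 7 4 5 12 11 11 11 12 12 9 10 10 10 10 12 12 12 12 12 9 9 5 7 8 4 7
260 4 7 7 4 4 12 10 12 12 12 10 10 10 10 10 12 12 12 12 12 12 9 9 4 4 7 7 5
268 7 7 4 4 4 9 9 16 16 16 13 10 10 11 12 12 12 12 12 12 14 10 5 4 4 5 7 7
276 4 10 4 4 4 
[... 227 characters left out ...]
 10 10 11 10 9 11 12 16 15 12 11 16 16 15 14 14 13 13 13 7 4 4 4 3
308 4 4 4 4 22 22 22 22 22 22 22 22 22 22 22 22 22 22 13 13 13 13 13 13 3 4 3 3
316 4 4 4 8 22 22 22 21 22 22 22 22 22 22 22 22 22 22 22 22 13 13 13 13 3 3 3 3
324 3 4 4 4 21 22 22 22 22 22 22 22 22 22 22 22 22 22 22 22 21 20 13 13 4 3 3 3
332 3 3 4 4 19 4 5 4 5 7 19 22 21 22 22 22 22 18 5 4 4 4 4 11 3 3 3 3
340 4 3 3 4 4 4 4 4 4 4 4 4 4 5 4 4 4 4 4 4 4 4 3 3 3 3 3 3
348 3 3 3 3 4 4 4 4 4 4 4 4 4 4 4 4 4 4 4 4 3 4 4 3 3 3 3 3
[442  93  34  22 333] [460. 103.]
[476 100  27  16 260] [488. 108.]
[291 235  31  33 236] [304. 249.]
[307 243  29  33 225] [318. 257.]
[270 288  16  10  84] [277. 294.]
[273 303  11  10  55] [278. 308.]
```

The face now looks at the camera almost round and the side view's bands stack vertically. The can is upright or close to it, with its bottom touching the rack lightly. Raise it clear, then measure.

```bash
python3 -m jog '[[0,0,0,-0.01,0],[0,0,0,-0.02,0],[0,0,0,-0.03,0],[0,0,0,-0.03,0],[0,0,0,-0.025,0]]'|grep -E 'wrist|grip';python3 -m jog '[[0,0,0,-0.015,0],[0,0,0,0,0],[0,0,0,0,0],[0,0,0,0,0]]'; python3 - <<'E'
from h import *
c=cam('wrist');im=c['img'];h=cv2.cvtColor(im,cv2.COLOR_RGB2HSV)
for r in range(180,350,6): print(r,' '.join(('O' if (7<=p[0]<=20 and p[1]>140) else '')+str(p[2]//10) for p in h[r,240:404:5]))
b=cam('side');cv2.imwrite('pics/s8.png',b['img'][:,:,::-1]);hb=cv2.cvtColor(b['img'],cv2.COLOR_RGB2HSV);o=cv2.inRange(hb,(7,140,60),(20,255,255));o[:,400:]=0
N,L,S,C=cv2.connectedComponentsWithStats(o)
for i in range(1,N):
    if S[i,4]>15:print(S[i],C[i].round())
s=hb[195:290:3,246:310:2]
for r,row in zip(range(195,290,3),s): print(r,''.join('O' if (7<=p[0]<=20 and p[1]>130) else 'G' if (30<p[0]<90 and p[1]>90) else '#' if p[2]<60 else 'w' if p[2]>170 else '-' for p in row))
E
```

```text
wrist_force: [1.0, -0.1, -2.6]
grip_force: 21.8
clock: 15.88
tcp_pos: [0.5874, 0.2135, 0.2286]
orientation: [-0.001, 0.301, 0.954, -0.001]
wrist_force: [-0.8, 0.5, -2.8]
finger_gap: 0.0519
grip_force: 21.8
180 13 14 13 13 13 13 13 13 12 11 12 13 13 13 13 13 13 13 12 13 13 13 13 13 13 9 19 19 19 19 19 19 19
186 11 21 21 13 13 13 13 13 11 11 13 13 12 13 13 13 13 13 12 13 13 13 13 13 13 8 19 19 19 19 19 19 19
192 12 20 21 21 13 13 13 13 11 11 13 13 13 12 10 8 8 8 8 12 13 13 13 13 13 9 19 19 19 19 19 19 19
198 13 16 21 21 21 21 17 13 11 11 12 13 8 8 9 8 7 9 9 9 8 12 13 13 13 11 19 19 19 19 19 19 19
204 13 14 20 21 21 21 21 21 11 10 11 7 8 8 8 10 11 9 9 8 8 8 9 13 13 12 18 19 19 19 19 19 19
210 13 13 20 21 19 21 19 19 13 10 8 9 11 10 9 11 12 11 10 9 12 10 8 10 13 12 17 18 19 19 19 19 19
216 10 11 15 10 10 14 12 10 9 8 12 9 11 12 12 11 12 12 11 12 12 10 12 9 8 12 16 19 19 19 19 19 19
222 14 15 17 18 18 19 21 18 8 10 11 11 11 12 12 12 12 11 11 10 7 11 12 10 10 8 16 19 19 19 19 19 19
228 11 17 21 21 20 20 20 8 11 11 11 11 11 12 11 12 11 11 6 6 6 6 8 12 8 11 14 19 19 18 19 19 19
234 13 15 21 
[... 2358 characters left out ...]
4 wwwwwwwwwwww---------w-w--wwwwww
237 wwwwwwwwww----------wwwwwwwwwwww
240 wwwwwwww-----------Owwwwwwwwww-w
243 wwwww-------OOOOOOOOwwwwwwww---O
246 www-------#OOOOOOO--wwwwwwwOOwOO
249 w------####OG-GG-O--wwwwwOOOOOww
252 ----ww#####--------www-wOOOOwwww
255 --wwww#####--------ww--OOOOwwwww
258 wwwwww#####-----OOOww--OOOOwwwwO
261 wwwwww#####OOOOOOO-ww--OOO-wwwO-
264 wwwwww#####-OOOOOwwww---OO----GO
267 wwwwww###-#-wwwwwww----ww-----GO
270 wwwwwww##-#-wwwww---w--w------GO
273 wwwwwww##-#-www---www-w--------O
276 wwwwwww##-#-ww---wwwww----------
279 wwwwwww#####---wwwww--##--------
282 wwwwwww#####-wwwww--------------
285 wwwwwww#####wwww--www-----------
288 wwwwww-#####wwwwwww-wwww--------
```

The face is nearly square to the wrist camera's view and the side-view bands are stacked, so the can is within some 20° of upright. I'll move it left of the black post, into a clear side view, to measure the tilt properly.

```bash
python3 -m jog '[[0,0.015,-0.011,0,0],[0,0.025,-0.018,0,0],[0,0.025,-0.018,0,0],[0,0.017,-0.011,0,0],[0,0,0,0,0]]'|grep -vE 'orien';python3 -m jog '[[0,0,0,0,0],[0,0,0,0,0]]' |grep wrist; cat > m.py <<'E'
from h import *
b=cam('side');hb=cv2.cvtColor(b['img'],cv2.COLOR_RGB2HSV)
s=env.get_state();p=np.array(s['tcp_pos']);T=np.linalg.inv(b['T']);f=200/np.tan(np.radians(b['fov_y'])/2)
def pr(q): r=T[:3,:3]@q+T[:3,3];return np.array([b['cx']+f*r[0]/-r[2],b['cy']-f*r[1]/-r[2]])
w,x,y,z=s['orientation'];ex=np.array([1-2*(y*y+z*z),2*(x*y+w*z),0]);up=np.array([0,0,1.])
c0=pr(p);print('tcp px',c0.round(1))
u0,v0=int(c0[0])-30,int(c0[1])-22
for v in range(v0,v0+72,2): print(v,''.join('O' if (6<=q[0]<=20 and q[1]>120) else 'G' if (30<q[0]<90 and q[1]>80) else '#' if q[2]<60 else 'w' if q[2]>170 else '-' if q[2]>110 else '.' for q in hb[v,u0:u0+64]))
print('u0',u0)
for t in(-10,0,10,20,30): 
    n=np.cos(np.radians(t))*up+np.sin(np.radians(t))*ex
    k=[pr(p+.004*up+e*n) for e in(.024,-.064)]; print(t,k[0].round(1),k[1].round(1),'slope',((k[0]-k[1])[0]/(k[1]-k[0])[1]).round(3))
E
python3 m.py
```

```text
clock: 16.4
tcp_pos: [0.4826, 0.213, 0.229]
wrist_force: [-1.3, -1.0, -2.8]
finger_gap: 0.0521
grip_force: 21.9
wrist_force: [0.8, 0.3, -2.3]
tcp px [319.9 231.2]
209 ----##################..--.#####.-.-.###########.wwwwwwwwwwwwwww
211 ----.######G####################----w-##########.wwwwwwwwwwwwwww
213 ----.##########################.-.-.###########.wwwwwwwwwwwwwwww
215 -----.##############.-.#####G#.--.-wG#######...wwwwww-wwwwww-www
217 -----.#############.w-.#####----www-G######G...wwwwww..-wwwwwwww
219 ------#############.ww#####.wwwwwwwwG####G##...wwwwww-..-..---ww
221 ------.#######G############wwwwwwwww#########.#.-wwwwww...----..
223 .--.--w-################G#-wwwwwwwww#G######..#----.-wwwww--...-
225 --wwwwwwww-.##############----------...#####...-.--.---..-wwwww-
227 --wwwwwwwww---.########....--------------.##..-----.-------..-ww
229 wwwwwwwwwww----#G######-...-----...-.------...------------------
231 wwwwwwwwwww----.#######....-----....----------------------------
233 ---------wwwwww-#######....-----.....-----------------.--.------
235 wwwwwwwwww-wwww.#######....-----....
[... 1069 characters left out ...]
.wwww-.O.------.GOOOOOOOOOOOOOOOOOOO-.--www-----wwwwwwwww------
269 --wwww.-.....--O.GOOOOO----------..--.-ww------www-wwwww--www---
271 .-ww-...----....OGOOOOO-----.-----.-.ww-----wwwwwwww----www-----
273 -w-.------------...OOOO-----.------ww.----wwwwwwwww-wwww----wwww
275 w--------.---.----.-..OO....------w.-----..wwwww--www----wwwwwww
277 .-.-------------------..-.....-------...--ww-.-wwww---wwwwwwwwww
279 ####-------.----------------w-------..-w-w-----.-..wwwwwwwwwwwww
u0 289
-10 [318.4 218.8] [323.8 257.3] slope -0.139
0 [320.  219.3] [319.8 255.6] slope 0.005
10 [321.5 220.2] [315.9 253.2] slope 0.172
20 [323.  221.4] [312.1 250.1] slope 0.381
30 [324.5 222.8] [308.6 246.4] slope 0.672
```

Clear view: upper band spans cols 307–331 at row 243, lower band 305–328 at row 262, so the can leans about 8–9° towards +tool-x, ring end up. It is held near its top end, bottom about 94 mm below the TCP. I'll take the lean out by nudging its foot gently against the fixed outer face of the rack's right side wall, well above the pedal and behind it.

```bash
python3 -m jog '[[0.2,0.005,-0.015,0,0],[0.2,0,-0.025,0,0],[0.2,0,-0.025,0,0],[0.2,0,-0.013,0,0],[0.2,0,0,0,0]]' 26|grep -vE 'orien';python3 -m jog '[[0.2,0,0,0.01,0],[0.2,0,0,0.02,0],[0.2,0,0,0.02,0],[0.2,0,0,0.01,0],[0.2,0,0,0,0]]'; python3 m.py
```

```text
clock: 17.03
tcp_pos: [0.4382, 0.1507, 0.2301]
wrist_force: [-1.1, 0.5, -1.8]
finger_gap: 0.0515
grip_force: 28.7
clock: 17.45
tcp_pos: [0.4379, 0.1525, 0.1674]
orientation: [-0.002, 0.301, 0.954, -0.001]
wrist_force: [-1.7, 0.6, -2.1]
finger_gap: 0.0514
grip_force: 28.6
tcp px [345.9 241.8]
219 wwwwwww#####.#####G#####G##########################.wwwwwwwwwwww
221 wwwwwww-############.#-www-######.-.#####G#####.w-wwwwwwwwwwwwww
223 wwwwwww-##################.w#####---.####G#####wwwwwwwwwwwwwwwww
225 wwwwwwww##############G#########.ww..G########.-.---wwwwwwwwwwww
227 wwwwwww-.#############..######G#...#######...--.---....--wwwwwww
229 wwww----w############.--.####..----########..-w---...------.--ww
231 w-----www.############..#####.--.--########..wwwwwww---....--.-.
233 ---wwwwww-##########G#######.---.--########..--wwwwwwwwwww--..--
235 OOwwwwww--##################------.########..--wwwwwwwwwwwwwwww-
237 OOOOOOOO-.-....#############---------..####..--wwwwwwwwwwwwwwwww
239 OOOwwwwwwww---www########..#-------------.#..--wwwwwwwwwwwwwwwww
241 OOwwwwwwwwwwwwww-.######....----...---------
[... 1198 characters left out ...]
....-.-...-...-.--..-ww.--OOOOO--wwwwwwwwwwwwwwwwwwwwwwwwwwwwwww
279 -------......---....-....wwwwwwwwwwwwwwwwwwwwwwwwwwwwwwwwwwwwwww
281 --..--....-.---O..-.-..-wwwwwwwwwwwwwwwwwwwwwwwwwwwwwwwwwwwwwwww
283 -...-.-.--..-.-...----wwwwwwwwwwwwwwwwwwwwwwwwwwwwwwwwwwwwwwwwww
285 .-..-...-------.--ww-.----wwwwwwwwwwwwwwwwwwwwwwwwwwwwwwwwwwwwww
287 ..----.-ww----..--wwww-w--..-wwwwwwwww--------------------------
289 --.---....-.-.-----w......#####.--------------------------------
u0 315
-10 [344.7 230.3] [349.  265.9] slope -0.12
0 [346.2 230.9] [345.1 264.2] slope 0.034
10 [347.7 231.7] [341.3 261.9] slope 0.212
20 [349.2 232.8] [337.7 259. ] slope 0.439
30 [350.5 234.1] [334.3 255.6] slope 0.756
```

Lean about 10° here. Nudge towards the wall in small steps and watch the force.

```bash
python3 -m jog '[[0.2,-0.005,0,0,0],[0.2,-0.005,0,0,0],[0.2,0,0,0,0]]'|grep -E 'tcp|force';python3 -m jog '[[0.2,-0.003,0,0,0],[0.2,-0.002,0,0,0],[0.2,0,0,0,0]]'|grep -E 'tcp|force'; python3 m.py | sed -n '15,34p'
```

```text
tcp_pos: [0.4493, 0.1463, 0.1714]
wrist_force: [1.1, -0.2, -2.1]
grip_force: 28.7
tcp_pos: [0.452, 0.1434, 0.1707]
wrist_force: [0.7, 0.3, -1.9]
grip_force: 28.7
242 OOOOOOwwwwwwwwww#######....---..#..-----------------wwwwwwwwwwww
244 OOOOOwwwwwwwwwwOG######....---.####.------..-.------wwwwwwwwwwww
246 OOOOwwwwwwwwwOGGOO..###....-----..----....-.-------.wwwwwwwwwwww
248 OOO-wwwwwwwwOGOOOOOOO.....-----------.....ww--.---.--wwwwwwwwwww
250 www---wwwwwOGOOOOOGOOOOOOOOO---.-.---..OOO--------w--wwwwwwwwwww
252 wwwwww--wwOGOOOOO--GGOOOOOOOOOOOOOOOOOOOO----w----wwwwwwwwwwwwww
254 wOOGGOOOOOOGOOOOO---.G.OOOOOOOOOOOOOOOOOG-wwww----wwwwwwwwwwwwww
256 -GOOOOOOOOOOOOwO------OOGG..OOOOOOOOOGGO--wwww----wwwwwwwwwwwwww
258 OOOOOOOOO-------O----------.OO..O.OOO.-.wwwwww----wwwwwwwwwwwwww
260 OOOOOO---------.O--------------------..-wwwwww---wwwwwwwwwwwwwww
262 OOOOO-------...OOOO------------------..wwwwwww---wwwwwwwwwwwwwww
264 OOOO------..---OOOOOO---------------.OO..w-www---wwwwwwwwwwwwwww
266 OOO------.-----OOOOOOOOOO---------OOOO---....----wwwwwwwwwwwwwww
268 OOO----------....OOOOOOOOOOOOOOOOOOOO-ww-----.----wwwwwwwwwwwwww
270 OO-----..----....--OOOOOOOOOOOOOOOOO-ww-----G#-.##.wwwwwwwwwwwww
272 OO.----..----..--....--OOOOOOOOO--w----wwwww-####.wwwwwwwwwwwwww
274 OOO......-.----.-..--wwwwww---wwww---wwwwwwwwwwwwwwwwwwwwwwwwwww
276 .........-.-.-........--ww.wwww---wwwwwwwwwwwwwwwwwwwwwwwwwwwwww
278 -------.----...-...---.-.-ww...-wwwwwwwwwwwwwwwwwwwwwwwwwwwwwwww
280 ----.---.-.-..-..----...---..-wwwwwwwwwwwwwwwwwwwwwwwwwwwwwwwwww
```

No contact, so the foot is above the wall. Back off, go 18 mm lower, and try again.

```bash
python3 -m jog '[[0.2,0.01,0,0,0],[0.2,0.01,0,0,0],[0.2,0,0,0.012,0],[0.2,0,0,0.01,0],[0.2,0,0,0,0]]'|grep -E 'tcp|force';python3 -m jog '[[0.2,-0.004,0,0,0],[0.2,-0.004,0,0,0],[0.2,0,0,0,0]]'|grep -E 'tcp|force'; python3 -m jog '[[0.2,-0.003,0,0,0],[0.2,0,0,0,0]]'|grep -E 'tcp|force'; python3 -m jog '[[0.2,-0.003,0,0,0],[0.2,0,0,0,0]]'|grep -E 'tcp|force'
```

```text
tcp_pos: [0.4327, 0.1554, 0.1464]
wrist_force: [-0.3, -0.2, -1.5]
grip_force: 28.7
tcp_pos: [0.4428, 0.1503, 0.1488]
wrist_force: [0.9, 0.5, -2.2]
grip_force: 28.7
tcp_pos: [0.4448, 0.1485, 0.1487]
wrist_force: [0.6, -0.3, -2.4]
grip_force: 28.7
tcp_pos: [0.447, 0.1468, 0.1484]
wrist_force: [0.9, 0.3, -1.4]
grip_force: 28.7
```

```bash
python3 -m jog '[[0.2,-0.003,0,0,0],[0.2,0,0,0,0]]'|grep -E 'tcp|force';python3 -m jog '[[0.2,-0.003,0,0,0],[0.2,0,0,0,0]]'|grep -E 'tcp|force'; python3 -m jog '[[0.2,-0.003,0,0,0],[0.2,0,0,0,0]]'|grep -E 'tcp|force'; python3 m.py
```

```text
tcp_pos: [0.4493, 0.1452, 0.1483]
wrist_force: [-1.1, -0.4, -2.7]
grip_force: 28.7
tcp_pos: [0.4517, 0.1435, 0.1483]
wrist_force: [-0.5, -0.1, -2.2]
grip_force: 28.7
tcp_pos: [0.4542, 0.1417, 0.1483]
wrist_force: [0.6, 0.5, -2.4]
grip_force: 28.7
tcp px [339.1 246.4]
224 wwwwww###############-#########################.##.-.--wwwwwwwww
226 wwwwww-#######G######.--..######.-############w-.--..-....--wwww
228 wwwwwwwG#################..#####--..#######G#.wwww---..-.-.---..
230 wwwwwww########################.--###########...-wwwwwww--..--.-
232 wwwwww-.########G####.-#######..--#######...-----.-w-wwwwwwww---
234 wwww----##G#########-ww#####.-----###G####.#--..-ww--wwwwwwwwwww
236 w--wOOOOO###########-w-####..-.--.#G######..-.ww-ww.-wwwwwwwwwww
238 wwOOOOOOO#################.------.########..ww----.--wwwwwwwwwww
240 OOOOOOOOOw-.##############.w------..######.-------.--wwwwwwwwwww
242 OOOOOOOwwwwwww-.#####G####.-----------.###.----------wwwwwwwwwww
244 OOOOOOwwwwwwwwwwO######....-----.-------...---.------wwwwwwwwwww
246 OOOOOwwwwwwwwwOGG######....---....----------.-------.wwwwwwwwwww
248 
[... 1174 characters left out ...]
--.---...---.-.---.-..--...wwwwwwwwwwwwwwwwwwwwwwwwwwwwwwwwwwww
284 ------....---.--.---....-...--wwwwwwww-wwwwwwwwwwwwwwwwwwwwwwwww
286 ---.--.-.----.--.-----.-----.....-...---.-----------------------
288 .-----...---..--------.-------.....##.--------------------------
290 .--------.-------.-------....#######.---------------------------
292 ----.-.-.--..----.-.--..######...-------------------------------
294 -------.-.---..--.-.....#....-----------------------------------
u0 309
-10 [337.9 235.2] [342.2 270. ] slope -0.125
0 [339.3 235.8] [338.5 268.4] slope 0.026
10 [340.8 236.6] [334.8 266.1] slope 0.204
20 [342.2 237.7] [331.2 263.2] slope 0.429
30 [343.5 239. ] [327.9 259.8] slope 0.748
```

```bash
python3 -m jog '[[0.2,-0.003,0,0,0],[0.2,0,0,0,0]]'|grep -E 'tcp|wrist';python3 -m jog '[[0.2,-0.003,0,0,0],[0.2,0,0,0,0]]'|grep -E 'tcp|wrist'; python3 -m jog '[[0.2,-0.003,0,0,0],[0.2,0,0,0,0]]'|grep -E 'tcp|wrist'; python3 m.py|sed -n '14,32p;37,50p'
```

```text
tcp_pos: [0.4562, 0.1401, 0.1482]
wrist_force: [-0.2, 0.7, -2.1]
tcp_pos: [0.4584, 0.1384, 0.1481]
wrist_force: [-1.6, 0.8, -2.3]
tcp_pos: [0.4612, 0.1366, 0.1482]
wrist_force: [-0.4, 1.1, -2.2]
246 OOOOOOOOwwwwwwww.######....---....---------www-.-------.wwwwwwww
248 OwOOOOO-wwwwwwwwO######....----....-------.wwwww--.---.--wwwwwww
250 wwwwwww---wwwwwOG######....---.####.-----..-ww--------w--wwwwwww
252 wwwwwwwwww--wwOGOO.##G#....-----------.....------w----wwwwwwwwww
254 w-ww-OOG-O-OOOOGOOOO.......-----------....O---wwww----wwwwwwwwww
256 w--O-GOOOOOOOOOO-OO.OOOOOOO------.----OOOOO---wwww----wwwwwwwwww
258 --OGOOOOOOOOO------.GOOOOOOOOOOOOOOOOOOOOO-wwwwwww----wwwwwwwwww
260 -.GOOOOOOO----------O..OOOOOOOOOOOOOOOOOOG-wwwwwww---wwwwwwwwwww
262 OGOOOOOOO-------...---OO...OOOOOOOOOOOGG..-wwwwwww---wwwwwwwwwww
264 GOOOOOOO------..---------O-O.......OOO---....--www---wwwwwwwwwww
266 GOOOOOO------.-------------------------------.....---wwwwwwwwwww
268 GOOOOOO----------.OO--------------------.-ww-----.----wwwwwwwwww
270 GOOOOO-----..----.OOO------------------.Oww-----##-.##.wwwwwwwww
272 .OOOOO-----..----.OOOOOO-------------OOOO--wwwww-####.wwwwwwwwww
274 ..#OOO...-...------OOOOOOOOOOOOOOOOOOOOOOwwwwwwwwwwwwwwwwwwwwwww
276 ---..........--.-.--OOOOOOOOOOOOOOOOOOOOwwwwwwwwwwwwwwwwwwwwwwww
278 -.---------.---....-.-OOOOOOOOOOOOOOOO-wwwwwwwwwwwwwwwwwwwwwwwww
280 --------.---.---..-..--...-OOOOOO---wwwwwwwwwwwwwwwwwwwwwwwwwwww
282 ---.--.---...--..-.-.-.-...-...wwwwwwwwwwwwwwwwwwwwwwwwwwwwwwwww
292 ---------------..---.-.--..######...----------------------------
u0 306
-10 [334.9 233.8] [339.3 268.5] slope -0.128
0 [336.3 234.3] [335.6 266.9] slope 0.023
10 [337.7 235.2] [331.9 264.6] slope 0.199
20 [339.1 236.2] [328.4 261.7] slope 0.422
30 [340.4 237.6] [325.1 258.3] slope 0.737
```

It's working: the slope is down to about 0.09 (lean ≈ 4°). Another 4 mm.

```bash
python3 -m jog '[[0.2,-0.003,0,0,0],[0.2,-0.001,0,0,0],[0.2,0,0,0,0],[0.2,0,0,0,0]]'|grep -E 'tcp|wrist'; python3 m.py|sed -n '14,32p;37,50p'
```

```text
tcp_pos: [0.4644, 0.1344, 0.1483]
wrist_force: [-1.7, 0.7, -0.5]
246 w-OOOOOOOOwwwwwww#######...----....----------www-.-------.wwwwww
248 OOOOOOOOO-wwwwwww####G##...----...#.------..wwwwww--.---.--wwwww
250 wwwwwwwww---wwwwwO######..#----.....---.....-www--------w--wwwww
252 wwwwwwwwwwww--wwOG-O.###..#------------.-..Oww-----w----wwwwwwww
254 -ww----OOG-OOOOOOGOOOO...-.------------.-OOO----wwww----wwwwwwww
256 ---w-O-GOOOOOOOOOO-O.OOOOOOOOOOOOOOOOOOOOOOO.---wwww----wwwwwwww
258 ----OGOOOOOOOOO------.OOOOOOOOOOOOOOOOOOOOOGwwwwwwww----wwwwwwww
260 ---.GOOOOOOO----------OG.OOOOOOOOOOOOOOOO...wwwwwwww---wwwwwwwww
262 --OGOOOOOOO-------...---O.GG.G.OO.O..GG.OO..-wwwwwww---wwwwwwwww
264 -OGOOOOOOO------..-------------OOOOO------.....--www---wwwwwwwww
266 O.GOOOOOO------.----.---------------------.----.....---wwwwwwwww
268 -.GOOOOOO----------.O---------------------.-ww-----.----wwwwwwww
270 -OGOOOOO-----..----.OOO-----------------.OOww-----##-.##.wwwwwww
272 ...OOOOO.----..-----OOOOOO------------OOOOO--wwwww-####.wwwwwwww
274 --..#OOO...-...-----OOOOOOOOOOOOOOOOOOOOOOOwwwwwwwwwwwwwwwwwwwww
276 -..--..........---.-.OOOOOOOOOOOOOOOOOOOOOwwwwwwwwwwwwwwwwwwwwww
278 ----.------.-.--.....-.-OOOOOOOOOOOOOOO-wwwwwwwwwwwwwwwwwwwwwwww
280 -------.--.---.-.-..-..--...---OOO.---wwwwwwwwwwwwwwwwwwwwwwwwww
282 --------.---..----.-..--.-..--...wwwwwwwww--wwwwwwwwwwwwwwwwwwww
292 -..------.--------.---.----..######...--------------------------
u0 304
-10 [333.5 233.1] [337.9 267.8] slope -0.129
0 [334.9 233.7] [334.2 266.2] slope 0.021
10 [336.3 234.5] [330.6 263.9] slope 0.197
20 [337.7 235.6] [327.1 261. ] slope 0.419
30 [339.  236.9] [323.8 257.7] slope 0.733
```

Lean is now about 0–1°. Back off the wall and raise.

```bash
python3 -m jog '[[0.2,0.005,0,0,0],[0.2,0.01,0,0,0],[0.2,0.005,0,-0.01,0],[0.2,0,0,-0.02,0],[0.2,0,0,-0.02,0]]'|grep -E 'tcp|wrist';python3 -m jog '[[0.2,0,0,-0.02,0],[0.2,0,0,-0.02,0],[0.2,0,0,-0.01,0],[0.2,0,0,0,0],[0.2,0,0,0,0]]'; python3 -m jog '[[0.2,0,0,0,0],[0.2,0,0,0,0],[0.2,0,0,0,0]]' |grep -E 'wrist|gap';python3 m.py; python3 - <<'E'
from h import *
c=cam('scene');h=cv2.cvtColor(c['img'],cv2.COLOR_RGB2HSV);m=cv2.inRange(h,(0,130,70),(4,255,255));m[:,:220]=0;m[:260]=0
k=cv2.findNonZero(m);print('pedal red',None if k is None else (len(k),k.mean((0,1)).round(1)))
E
```

```text
tcp_pos: [0.4468, 0.1463, 0.1991]
wrist_force: [1.6, 0.8, -1.6]
clock: 21.37
tcp_pos: [0.4482, 0.1462, 0.2487]
orientation: [0.001, 0.301, 0.954, 0.0]
wrist_force: [0.4, 0.0, -3.0]
finger_gap: 0.0516
grip_force: 28.9
wrist_force: [-0.1, 0.4, -2.2]
finger_gap: 0.0517
tcp px [343.  208.8]
186 wwwwww-#########G#####-www..#####..#############G##-wwwwwwwww---
188 wwwwwww##################.-.#####...G##########.ww..-wwwwwwww---
190 wwwwwww-########################-ww--##########-ww-....--wwww---
192 wwwwwwww#G##G########.ww#######.www.###G#####.ww-ww-.........---
194 wwwwwwww######.#G####www#####-wwwww.##G####...w-..-ww-..........
196 wwwwwwww-#####.######-w.###G.wwwwww#######G#.-......-wwww--.....
198 wwwwwwwww##########G####G###wwwwwww#######G#.-ww-.w-...---wwwww-
200 wwwwwwwww-#################.wwwwwwwO#G##G###.-wwwwwww--......---
202 wwwwwwwwwwwww--##########G#wwwwwwwwG#G######.wwwwwwwwwww-----...
204 wwwwwwwwwwwwwwww-#######...#---------...###.-wwwwwwwwwwwwwwwwwww
206 wwwwwwwwwwww--www####G##....--------------..-wwwwwwwwwwwwwwwwwww
208 -------------wwww#######....----....--------wwwww
[... 1232 characters left out ...]
O.--.------wwwwwwwwwwwwww
246 OOwwwwwwwwwOGGOOOOOOOOww--.OOOOOOOOO-www-.-------.wwwwwwwwwwwwww
248 O-wwwwwwwwOGOOOOOOOOwwwwwww-.w--.--wwwwwww--.---.--wwwwwwwwwwwww
250 w---wwwwwOGOOOOOOOwwwwww-.-ww----wwww-ww--------w--wwwwwwwwwwwww
252 wwww--wwOGOOOOOOOwwwwww--ww---.-wwwwww-----w----wwwwwwwwwwwwwwww
254 wGwwOOOOOGOOOOOOwwwww--------.-.www-----wwwww---wwwwwwwwwwwwwwww
256 wOOOOOOOOOOw-OO---w-w---.-.--.-ww-------wwww----wwwwwwwwwwwwwwww
u0 312
-10 [341.8 196.7] [346.2 234.2] slope -0.119
0 [343.3 197.1] [342.3 232.7] slope 0.029
10 [344.8 197.9] [338.4 230.5] slope 0.198
20 [346.3 199. ] [334.7 227.6] slope 0.407
30 [347.7 200.3] [331.2 224.2] slope 0.691
pedal red (88, array([279.6, 300.3]))
```

The can is held with a lean of about 4°, its bottom about 16 cm up and clear of everything. The pedal is up and the other cans are in the rack. Handing in.

```bash
python3 -c "
from workcell import env
print(env.hand_in())"
```

```text
the job is handed in; nothing more can be done
None
```

The first can is out of the catch and held with its ring-pull end up, about 4° off vertical and its bottom about 16 cm above the counter; the pedal sprang back and the other two cans are still in the rack. The grip is on only the top centimetre or so of the can. To free it to turn I let it settle back into the catch once, and I straightened it by nudging its foot against the rack's side. The job is handed in, but no verdict came back.

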